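Pry open the torque tester's cover

TASK

Someone left the orange electric screwdriver on top of the closed torque tester: lay it down flat on the blue mat. Then use the yellow-handled pry blade, pushed into the notch under the front edge of the tester's flush cover, to lever the cover open, and leave the cover standing at 60 degrees from closed. Finally lay the pry blade flat back on the black mat; leave the black caps and the jar where they stand.

Things in the scene. Friction and masses are not known exactly. Their poses are not given: they have to be found in the camera images.
- tester: fixed blue clamshell instrument, 130 mm (x) by 170 mm (y), case 50 mm high plus a grey cover of 8 mm, flush all round. Origin at the centre of its underside; own -x is its front, towards the robot
- notch (a point): middle of the notch's mouth on the tester's front face, 44.5 mm above the bench, marked by a yellow patch on the cover's edge. The notch cuts the 6 mm thick front wall right under the cover: 44 mm wide, from 39 to 50 mm above the bench; behind it the case is hollow down to 34 mm
- hinge_line (a point): middle of the cover's hinge, at the tester's rear edge, 50 mm above the bench; the hinge runs along the tester's y axis
- cover (a joint): the grey cover plate, 130 by 170 by 8 mm with a dark display on its underside: angle of the cover in rad: 0 closed, grows as the front edge rises, 1.047 is 60 degrees, at most 1.9. The hinge is stiff (about 0.2 N m): the cover stays where it is left
- cover_edge (a point): middle of the cover's front lower edge, above the notch when closed
- pry_blade: pry blade, loose, lies along its own x: yellow handle 90 mm long, 22 mm wide, 24 mm high, centred on the origin (centre of the handle's underside); flat steel blade 20 mm wide, 3 mm thick, sticks out to x = +122 mm, its mid-plane 12 mm above the underside. About 100 g. Starts on the black mat
- blade_tip (a point): middle of the blade's front end, 122 mm ahead of the pry blade's origin and 12 mm above its underside
- driver: orange electric screwdriver, loose, lies along its own x: boxy body 36 mm wide and 34 mm high from x = -80 to +50 mm, black nose (26 mm across) and steel bit on to x = +107 mm, 17 mm above the underside. Origin at the underside, under the body. About 280 g. Starts on the tester's cover
- mat_blue: flat blue mat 220 mm (x) by 130 mm (y), 3 mm thick, fixed; origin at the centre of its underside
- mat_black: flat black rubber mat 220 mm (x) by 130 mm (y), 3 mm thick, fixed; origin at the centre of its underside
- cap1: loose black moulded end cap, a solid disc 60 mm across and 36 mm tall standing on the bench; origin at the centre of its underside. A bystander: leave it alone
- cap2: loose black moulded end cap, a solid disc 60 mm across and 36 mm tall standing on the bench; origin at the centre of its underside. A bystander: leave it alone
- cap3: loose black moulded end cap, a solid disc 60 mm across and 36 mm tall standing on the bench; origin at the centre of its underside. A bystander: leave it alone
- cap4: loose black moulded end cap, a solid disc 60 mm across and 36 mm tall standing on the bench; origin at the centre of its underside. A bystander: leave it alone
- jar: loose pale translucent jar with a white cap, 64 mm across and 85 mm tall; origin at the centre of its underside. A bystander: leave it alone
Not all that is in view belongs to the job. Of the things like the driver, leave any that is green or pink; of the rest the smaller one is meant.

How it is judged:
On the way, in this order (a step that is already met when the one before it is completed fails the run):
1. the screwdriver lies flat on the blue mat (x of driver in the frame of mat_blue between -0.1 and 0.1 m and y of driver in the frame of mat_blue between -0.055 and 0.055 m and height (world z) of driver below 0.012 m and angle between driver's own z axis and vertical below 0.12 rad), for 0.2 s.
2. the pry blade, touching the cover, has lifted it by more than 10 degrees (value of joint cover above 0.175 rad and contact force between pry_blade and cover above 0.2 N), for 0.1 s.
At the end, for the whole second after the job is handed in: the cover stands open at 60 degrees, give or take 8 degrees; the screwdriver lies flat and still on the blue mat and the pry blade on the black mat, each with its origin over the mat (within 100 mm of the middle along the mat and 55 mm across) (all of step 1 and value of joint cover between 0.907 and 1.187 rad and x of pry_blade in the frame of mat_black between -0.1 and 0.1 m and y of pry_blade in the frame of mat_black between -0.055 and 0.055 m and height (world z) of pry_blade below 0.012 m and angle between pry_blade's own z axis and vertical below 0.12 rad and linear speed of each of driver, pry_blade below 0.02 m/s and contact force between pry_blade and cover below 0.1 N); the robot touches nothing.
It fails at once if cap1 is pushed more than 30 mm or tipped over (distance of cap1 from where it was at the start of the episode above 0.03 m or angle between cap1's own z axis and vertical above 0.5 rad).
It fails at once if cap2 is pushed more than 30 mm or tipped over (distance of cap2 from where it was at the start of the episode above 0.03 m or angle between cap2's own z axis and vertical above 0.5 rad).
It fails at once if cap3 is pushed more than 30 mm or tipped over (distance of cap3 from where it was at the start of the episode above 0.03 m or angle between cap3's own z axis and vertical above 0.5 rad).
It fails at once if cap4 is pushed more than 30 mm or tipped over (distance of cap4 from where it was at the start of the episode above 0.03 m or angle between cap4's own z axis and vertical above 0.5 rad).
It fails at once if jar is pushed more than 30 mm or tipped over (distance of jar from where it was at the start of the episode above 0.03 m or angle between jar's own z axis and vertical above 0.5 rad).
It also fails if it takes over 67 s, if anything falls off the work surface, if the arm or the gripper's body presses on something with over 40 N, if the wrist force passes 120 N, or if a joint passes its speed limit or range.

ROBOT

A 7-joint arm with a two-finger parallel gripper is mounted at the origin on the work surface. World frame = base frame: x ahead of the robot, y to its left, z up, the work surface at z = 0. Lengths are in m, angles in rad, forces in N, time in s.
With the tool pointing down it reaches from about 0.425 to 0.875 m from the base axis. Payload 4.7 kg.
Tool frame: the origin (TCP) lies on the centre line of the jaws, within the pads' length; the fingertips stand 14 mm ahead of it and the grasp point (between the pads) lies 5 mm behind it; z points along the fingers, y is the line along which they close (so a half turn about z gives the same grasp; the last joint's range is limited). The gripper opens to 87 mm and grips with 3 to 60 N. Pads are 19 mm wide; open, the fingers measure 117 mm over their backs; the gripper's body (75 mm by 190 mm) begins 51 mm behind the grasp point.
Start: joints at [-1.086, 0.321, -0.07, 1.45, 0.023, 1.371, -0.057], TCP at [0.295, 0.579, 0.237] pointing down, gripper open.
Joint ranges: [-2.86, 2.86], [-0.3, 2.09], [-1.38, 1.24], [0.06, 2.45], [-1.56, 4.7], [0.09, 2.05], [-2.69, 2.69]. Speed limits (rad/s): [2.57, 2.57, 3.14, 3.14, 3.14, 3.14, 3.14].

INTERFACE

Orientations are given as a rotation vector (axis times angle).
In Python, from bench import ctrl gives the robot as it stands.
- The arm moves only by the tool send_rows, never from a script. Its argument "steps" is a list of rows, each an object of numbers: "tx", "ty", "tz": the shift along the tool's x, y, z in units of 60 mm (1.0 is 60 mm); "turn": the turn about the tool's z in units of 8 degrees (1.0 is 8 degrees); "grip": the opening, from 0 (shut) to 1 (fully open). A call has 1 to 12 rows; each row shifts and turns the commanded pose from where the row before left it, along the tool's axes as they then stand; what a row does not reach is not made up. A row lasts 1/8 s, in which the tool goes at most 62.5 mm and 10.7 degrees, less where a joint would pass 70% of its speed; a pose out of reach is approached as far as the arm can. A call is refused whole if a number of a shift passes 1 or a number of a turn 1, either way. A call with a gripper value outside its range is refused whole. The fingers move at their own pace and stop on an object; "newtons" is the grip in N (left out, the last holds). Time passes only in rows, so rows that do not move let the fingers close. It gives the time, the measured TCP pose, the force, the opening and the grip force at its end, in the units of the state.
- ctrl.get_state(): the state, without advancing time (a new reading comes with each control period).
- ctrl.get_image(name): name is "scene" or "side" or "wrist"; returns a dict with "pixels" (420x560x3 uint8, red, green, blue), "K" (3x3 intrinsics, pixels), "dist" ([k1, k2, p1, p2, k3] as OpenCV has them; the pictures are not rectified), "cam_to_world" (4x4, takes a point from camera to world coordinates); the wrist camera has in their place "T_tool_cam" (4x4, takes a point from camera to tool coordinates, whose origin is the TCP and whose axes are the flange's). Camera axes: x right, y down, z forward; pixel columns grow to the right and rows downward; lengths in m; the calibration is good to about 2 mm. A picture is of the moment at which its call begins: read the wrist's pose just before it. There is no depth.
- ctrl.close_job(): hands the job in; it is judged then, once.
The state is a dict: "time": time; "joint_positions": joint angles; "qd": joint speeds; "joint_torque": joint torques, N m; "position": TCP position; "tool_rot": TCP orientation; "ft_force": force on the tool from outside, world axes, zero at the start; "torque": the same for the moment, N m; "grip_width": opening from 0.0 (shut) to 1.0 (fully open); "grip_force": force on a finger pad.
Only numpy, scipy, OpenCV 4.12 (cv2) and the standard library are available. Lean on these libraries where they do the work, as an engineer would, in place of code of your own. Each camera call takes 0.05 s, during which the arm holds its last target. There are 200 camera calls.

## Working session

There is one attempt and no reset: what is moved stays moved. The work goes in short steps, Python scripts to look and compute and a tool call to move; the robot and the scene stay as the last step left them, time stands still between calls to the robot, and variables do not carry over. Pictures are saved under pics/ and viewed, at most 10 in all, crops included, and the job is handed in when it is done.

Besides the shell and the picture viewer there is one more tool, called after "Request:" as a command line: name --argument value ..., lists and objects as JSON in quotes. send_rows: Moves the arm, as the interface text tells. Its arguments: {"type":"object","properties":{"steps":{"type":"array"},"newtons":{"type":"number"}},"required":["steps"]}

```bash
ls; mkdir -p pics; python3 - <<'E'
from bench import ctrl
import cv2,json,numpy as np
s=ctrl.get_state();print(s)
for n in("scene","side"):
    d=ctrl.get_image(n);cv2.imwrite(f"pics/{n}0.png",d["pixels"][:,:,::-1])
    np.savez(f"{n}0.npz",**d);print(n,d["K"],d["dist"],np.round(d["cam_to_world"],3))
d=ctrl.get_image("wrist");cv2.imwrite("pics/wrist0.png",d["pixels"][:,:,::-1]);print(d["K"],d["dist"],d["T_tool_cam"])
E
```

```text
pics
{'time': 0.0, 'joint_positions': array([-1.08591351,  0.32183001, -0.07007179,  1.45164315,  0.02258664,
        1.37079687, -0.05688895]), 'qd': array([ 1.57133727e-03,  5.02805128e-04, -5.39580714e-04,  8.23316876e-04,
       -2.21949962e-03,  1.03713280e-03, -6.08922643e-05]), 'joint_torque': array([-3.49305010e-04, -4.91296005e+01, -4.04215185e-01, -3.12539649e+01,
       -6.40789443e-02,  4.35210345e-02,  1.71829274e-04]), 'position': array([0.2946428 , 0.57880753, 0.23547282]), 'tool_rot': array([-7.32570805e-01, -3.05462020e+00,  2.91674861e-03]), 'ft_force': array([ 0.08478128, -0.62355351,  0.46708454]), 'torque': array([ 0.04290574, -0.03473288,  0.023547  ]), 'grip_force': 0.0, 'grip_width': 1.00050885852788}
scene [[523.07350078   0.         270.28178638]
 [  0.         523.07350078 213.36656723]
 [  0.           0.           1.        ]] [-0.15277699  0.          0.          0.          0.        ] [[ 0.637  0.452 -0.624  1.3  ]
 [ 0.771 -0.363  0.524 -0.684]
 [ 0.01  -0.815 -0.58   0.866]
 [ 0.     0.     0.     1.   ]]
side [[518.13303725   0.         286.61329904]
 [  0.         518.13303725 206.04150005]
 [  0.           0.           1.        ]] [-0.06777885  0.          0.          0.          0.        ] [[ 0.97  -0.138  0.199  0.207]
 [-0.241 -0.617  0.749 -1.025]
 [ 0.019 -0.775 -0.632  0.953]
 [ 0.     0.     0.     1.   ]]
[[321.74140968   0.         280.64424149]
 [  0.         321.74140968 212.47034744]
 [  0.           0.           1.        ]] [-0.04311979  0.          0.          0.          0.        ] [[ 7.58640884e-04 -9.70002697e-01 -2.43092971e-01  6.65043939e-02]
 [ 9.99999663e-01  6.59465863e-04  4.89347602e-04  8.10928312e-05]
 [-3.14356977e-04 -2.43093261e-01  9.70002870e-01 -1.47915137e-01]
 [ 0.00000000e+00  0.00000000e+00  0.00000000e+00  1.00000000e+00]]
```

View pics/scene0.png

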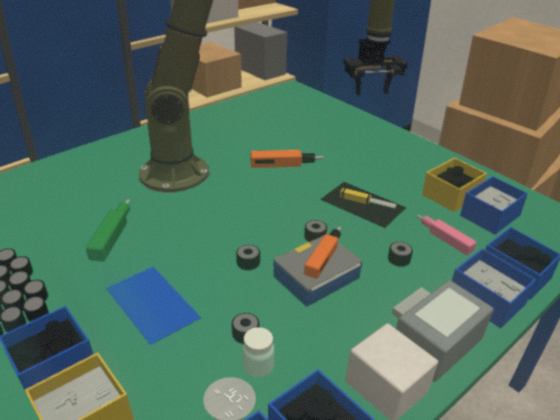

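View pics/side0.png

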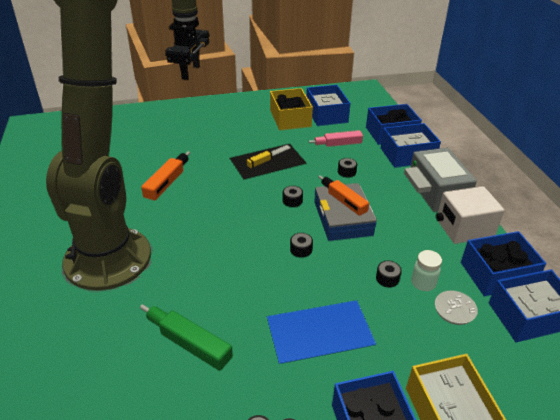

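```bash
cat > h.py <<'E'
import cv2,numpy as np
from bench import ctrl
def grab(n):
    d=ctrl.get_image(n); np.savez(n+"_last.npz",**d); return d
def ray(d,px,T=None):
    T=d["cam_to_world"] if T is None else T
    u=cv2.undistortPoints(np.asarray(px,float).reshape(-1,1,2),d["K"],d["dist"])[:,0]
    v=np.c_[u,np.ones(len(u))]@T[:3,:3].T
    return T[:3,3],v
def plane(d,px,z,T=None):
    o,v=ray(d,px,T); return o+v*((z-o[2])/v[:,2])[:,None]
def tri(d1,p1,d2,p2,T1=None,T2=None):
    o1,v1=ray(d1,[p1],T1);o2,v2=ray(d2,[p2],T2)
    A=np.c_[v1[0],-v2[0]];t=np.linalg.lstsq(A,o2-o1,rcond=None)[0]
    a=o1+t[0]*v1[0];b=o2+t[1]*v2[0];return (a+b)/2,np.linalg.norm(a-b)
def blobs(d,lo,hi,amin=40):
    m=cv2.inRange(cv2.cvtColor(d["pixels"],cv2.COLOR_RGB2HSV),np.array(lo),np.array(hi))
    cs,_=cv2.findContours(m,cv2.RETR_EXTERNAL,cv2.CHAIN_APPROX_NONE)
    return sorted([c[:,0] for c in cs if cv2.contourArea(c)>amin],key=lambda c:-cv2.contourArea(c))
def rect(d,c,z,T=None):
    p=plane(d,c,z,T)[:,:2].astype(np.float32)
    (cx,cy),(w,h),a=cv2.minAreaRect(p*1000)
    if w<h:w,h,a=h,w,a+90
    return np.round([cx,cy,w,h,(a+90)%180-90],1), c.mean(0).round()
E
python3 - <<'E'
from h import *
D={n:dict(np.load(n+"0.npz")) for n in("scene","side")}
for n,d in D.items():
    print(n)
    for nm,lo,hi,z in(("orange34",(4,150,120),(15,255,255),.034),("orange92",(4,150,120),(15,255,255),.092),("yel27",(19,140,100),(32,255,255),.027),("yel58",(19,140,100),(32,255,255),.054),("blue",(105,150,90),(120,255,255),.003),("black",(0,0,0),(180,255,60),.003),("dark36",(0,0,0),(180,255,60),.036)):
        for c in blobs(d,lo,hi,25)[:14]:
            r=rect(d,c,z)
            if r[0][2]<350: print(nm,*r)
d=D["scene"]["pixels"];e=D["side"]["pixels"]
a=cv2.resize(d[140:310,230:430],None,fx=3,fy=3);b=cv2.resize(e[120:240,130:390],None,fx=3,fy=3)
cv2.imwrite("pics/cropA.png",a[:,:,::-1]);cv2.imwrite("pics/cropB.png",b[:,:,::-1])
E
```

```text
scene
orange34 [617.7  55.2 167.4  43.3 -65.3] [321. 255.]
orange34 [177.4 281.3 164.3  99.7  54.5] [273. 158.]
orange92 [665.2   3.7 155.7  40.3 -65.3] [321. 255.]
orange92 [255.7 214.  152.9  92.8  54.5] [273. 158.]
yel27 [612.7 623.8 289.1 155.7 -78. ] [452. 183.]
yel27 [ 644.5 -595.2  182.5  159.    -0.7] [ 83. 391.]
yel27 [479.5 327.2  71.1  48.3  22.7] [355. 195.]
yel27 [562.3  44.8  40.7  12.3  87.9] [303. 247.]
yel58 [634.8 581.7 279.8 150.7 -78. ] [452. 183.]
yel58 [ 665.6 -598.   176.6  153.9   -0.7] [ 83. 391.]
yel58 [505.9 294.6  68.9  46.7  22.7] [355. 195.]
yel58 [586.   21.4  39.3  11.9  87.9] [303. 247.]
blue [ 4.402e+02 -5.925e+02  1.728e+02  1.622e+02  1.000e-01] [ 43. 352.]
blue [ 471.4 -344.1  217.5  126.6   -0.6] [152. 305.]
blue [944.6 457.3 262.  186.6 -90. ] [513. 262.]
blue [ 883.3 -231.9  237.8  115.5   50.1] [317. 402.]
blue [813.5 671.7 262.7  45.7 -83.2] [512. 209.]
blue [675.  762.6  67.8  15.3 -85.4] [488. 181.]
black [ 432.6 -595.1  144.1   96.   -89.1] [ 44. 344.]
black [ 9.279e+02 -2.489e+02  1.072e+02  1.019e+02 -1.000e-01] [317. 408.]
black [ 228.2
[... 2814 characters left out ...]
 [532.4 132.6  72.2  57.2  76.3] [292. 199.]
black [739.8 242.2  82.2  58.3  70. ] [347. 169.]
dark36 [ 511.2 -562.8  104.2   80.7   -2. ] [374. 404.]
dark36 [492.7 296.5 210.3 123.1  10.8] [269. 160.]
dark36 [ 9.956e+02 -2.504e+02  1.249e+02  9.790e+01 -8.000e-01] [505. 256.]
dark36 [946.7  87.9 274.1  78.2  77. ] [428. 183.]
dark36 [997.7 482.  127.6  88.2   1.5] [394. 116.]
dark36 [657.3 669.4 111.4  95.   88.1] [290. 102.]
dark36 [ 667.  -255.1   61.3   57.2   58.7] [387. 277.]
dark36 [ 491.1 -106.9   65.7   57.1   73.9] [301. 248.]
dark36 [  19.8 -102.   204.2   80.8    8.2] [111. 280.]
dark36 [521.1  92.3  69.7  55.2  76.3] [292. 199.]
dark36 [721.3 198.2  79.4  56.3  70. ] [347. 169.]
```

View pics/cropA.png

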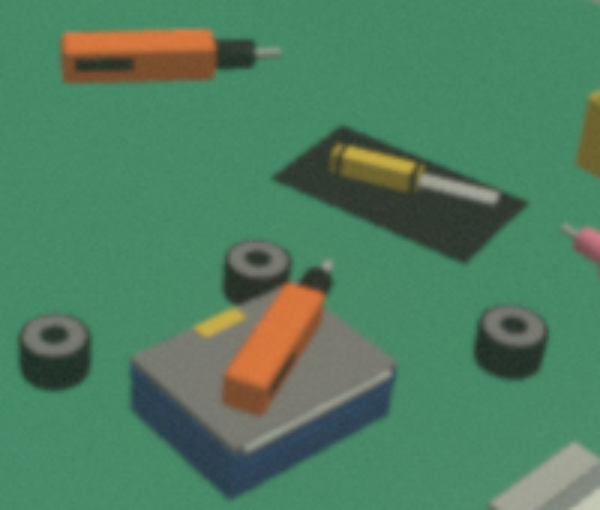

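View pics/cropB.png

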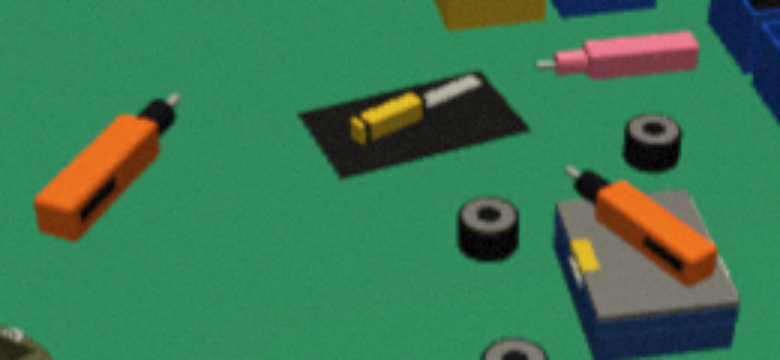

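Orange candidates: the one on the bench at scene (273,158), larger, and the one on the tester's cover at scene (321,255) / side (351,197). The crops show the second one smaller and lying on the grey cover, so that is the driver. The pink and green ones are left alone. The yellow notch patch is at scene (303,247), and the pry blade lies on the black mat at scene (370,198).

```bash
python3 - <<'E'
from h import *
a=dict(np.load("scene0.npz"));b=dict(np.load("side0.npz"))
A=lambda x,y:(230+x/3,140+y/3)
B=lambda x,y:(130+x/3,120+y/3)
f=lambda p:np.round(np.array(p)*1000,1)
print("cover corners scene",f(plane(a,[A(131,362),A(240,450),A(395,365)],.058)))
print("side",f(plane(b,[B(557,205),B(687,192),B(738,298),B(595,320)],.058)))
for n,p,q in(("bit",A(328,265),B(570,168)),("blade tip",A(498,197),B(480,80)),("orange c",(321.,255),(351,197)),("patch",(303,247),(324,205))):
    t,e=tri(a,p,b,q);print(n,f(t),f(e))
print("big bit/tail",f(plane(a,[A(280,52),A(63,50)],.03)),f(plane(b,[B(176,97),B(40,215)],.03)))
print("caps top scene",f(plane(a,[A(257,258),A(55,335),A(513,326),(245,322),(258,338)],.036)))
print("jar top",f(plane(a,[(258,338)],.085)), f(plane(b,[(429,260)],.085)))
print("caps top side",f(plane(b,[B(488,212),B(653,130),(301,241),(388,269)],.036)))
from scipy.spatial.transform import Rotation as R
s=ctrl.get_state();M=R.from_rotvec(s["tool_rot"]).as_matrix();print(M.round(3))
E
```

```text
cover corners scene [[583.8 -70.7  58. ]
 [711.2 -72.1  58. ]
 [718.6  89.3  58. ]]
side [[589.3  95.8  58. ]
 [718.3  88.5  58. ]
 [708.1 -70.5  58. ]
 [574.7 -70.5  58. ]]
bit [609.4 122.9  78.2] 1.7
blade tip [587.7 385.6  19.5] 3.6
orange c [661.6   6.5  84.1] 2.4
patch [590.   17.6  58.4] 0.0
big bit/tail [[265.1 407.3  30. ]
 [115.1 225.2  30. ]] [[255.8 404.2  30. ]
 [106.7 225.   30. ]]
caps top scene [[ 526.2  123.    36. ]
 [ 498.6  -81.    36. ]
 [ 732.5  225.9   36. ]
 [ 680.  -230.1   36. ]
 [ 732.2 -236.4   36. ]]
jar top [[ 765.8 -262.8   85. ]] [[ 762.1 -267.4   85. ]]
caps top side [[ 530.   127.1   36. ]
 [ 733.6  226.    36. ]
 [ 497.5  -84.9   36. ]
 [ 679.8 -229.9   36. ]]
[[-0.891  0.454 -0.001]
 [ 0.454  0.891 -0.001]
 [-0.    -0.001 -1.   ]]
```

Request:
send_rows --steps '[{"tx":-0.81,"ty":-0.47,"grip":1},{"tx":-0.81,"ty":-0.47},{"tx":-0.81,"ty":-0.47},{"tx":-0.81,"ty":-0.47},{"tx":-0.81,"ty":-0.47},{"tx":-0.81,"ty":-0.47},{"tx":-0.81,"ty":-0.47},{"tx":-0.81,"ty":-0.47},{"tx":-0.81,"ty":-0.47},{"tx":-0.81,"ty":-0.47},{"tx":-0.81,"ty":-0.47},{"tx":-0.81,"ty":-0.47}]'

```text
validation failed for argument at $.st...
```

Request:
send_rows --steps '[{"turn":1},{"turn":1},{"turn":1},{"turn":1},{"turn":0.9},{}]'

```text
validation failed for argument at $.st...
```

```bash
cat >> h.py <<'E'
from scipy.spatial.transform import Rotation as R
def tool(s=None):
    s=s or ctrl.get_state();T=np.eye(4);T[:3,:3]=R.from_rotvec(s["tool_rot"]).as_matrix();T[:3,3]=s["position"]
    return T,np.degrees(np.arctan2(T[1,0],T[0,0]))
def wrist(name):
    T,h=tool();d=grab("wrist");d["W"]=T@d["T_tool_cam"];np.savez("wrist_last.npz",**d)
    cv2.imwrite(f"pics/{name}.png",d["pixels"][:,:,::-1]);return d,T,h
def to(x,y,z,h=None):
    "print units needed to reach world TCP x,y,z (m), heading h deg"
    T,hh=tool();v=T[:3,:3].T@(np.array([x,y,z])-T[:3,3])/.06
    print("tcp",T[:3,3].round(4),"head",hh.round(1),"need t",v.round(2),"turn",None if h is None else round(((hh-h+180)%360-180)/8,2))
E
python3 - <<'E'
from h import *
s=ctrl.get_state();print(s["time"],s["position"],s["joint_positions"].round(2),s["ft_force"])
d,T,h=wrist("w1");print(h)
for c in blobs(d,(4,150,100),(15,255,255),300):
    print(cv2.contourArea(c),*rect(d,c,.092,d["W"]))
E
```

```text
0.15 [0.29471567 0.57888828 0.23573259] [-1.09  0.32 -0.07  1.45  0.02  1.37 -0.06] [ 0.545917    0.13612628 -0.3216096 ]
153.02835340651006
1362.5 [194.3 375.5  89.1  45.8  53.5] [ 43. 208.]
```

View pics/w1.png

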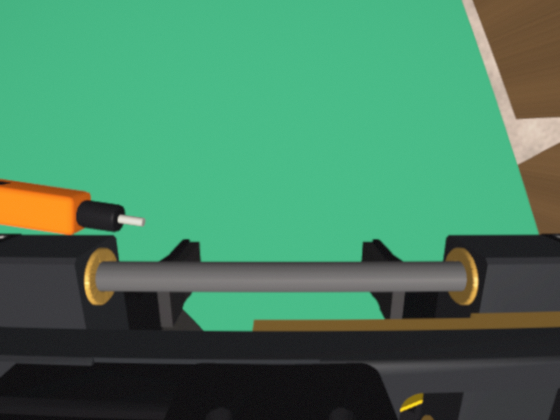

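Still at the start: the rows were refused, probably for missing keys. The wrist view shows the fingers at rows 240–320 and the larger orange driver's nose at (100,215).

Request:
send_rows --steps '[{"tx":-0.81,"ty":-0.47,"tz":0,"turn":0,"grip":1},{"tx":-0.81,"ty":-0.47,"tz":0,"turn":0,"grip":1},{"tx":-0.81,"ty":-0.47,"tz":0,"turn":0,"grip":1},{"tx":-0.81,"ty":-0.47,"tz":0,"turn":0,"grip":1},{"tx":-0.81,"ty":-0.47,"tz":0,"turn":0,"grip":1},{"tx":-0.81,"ty":-0.47,"tz":0,"turn":0,"grip":1},{"tx":-0.81,"ty":-0.47,"tz":0,"turn":0,"grip":1},{"tx":-0.81,"ty":-0.47,"tz":0,"turn":0,"grip":1},{"tx":-0.81,"ty":-0.47,"tz":0,"turn":0,"grip":1},{"tx":-0.81,"ty":-0.47,"tz":0,"turn":0,"grip":1},{"tx":-0.81,"ty":-0.47,"tz":0,"turn":0,"grip":1}]'

```text
time: 1.58
position: [0.6313, 0.059, 0.2365]
tool_rot: [0.732, 3.055, 0.001]
ft_force: [0.8, 0.4, -0.2]
grip_width: 0.999
grip_force: 0.0
```

Request:
send_rows --steps '[{"tx":0,"ty":0,"tz":0,"turn":1,"grip":1},{"tx":0,"ty":0,"tz":0,"turn":1,"grip":1},{"tx":0,"ty":0,"tz":0,"turn":1,"grip":1},{"tx":0,"ty":0,"tz":0,"turn":1,"grip":1},{"tx":0,"ty":0,"tz":0,"turn":0.9,"grip":1},{"tx":-0.75,"ty":0.1,"tz":0,"turn":0,"grip":1},{"tx":-0.75,"ty":0,"tz":0,"turn":0,"grip":1},{"tx":-0.75,"ty":0,"tz":0,"turn":0,"grip":1},{"tx":0,"ty":0,"tz":0,"turn":0,"grip":1}]'

```text
time: 2.7
position: [0.6906, -0.0667, 0.236]
tool_rot: [1.724, 2.625, -0.005]
ft_force: [-1.3, 0.2, -0.9]
grip_width: 1.0
grip_force: 0.0
```

```bash
python3 - <<'E'
from h import *
d,T,h=wrist("w2");print(T[:3,3],h)
for c in blobs(d,(4,150,100),(15,255,255),300):
    print(cv2.contourArea(c),*rect(d,c,.092,d["W"]))
E
```

```text
[ 0.69061381 -0.06670892  0.23595381] 113.40763382808075
5892.5 [653.7  16.4 127.7  34.2 -65.8] [281.  99.]
```

View pics/w2.png

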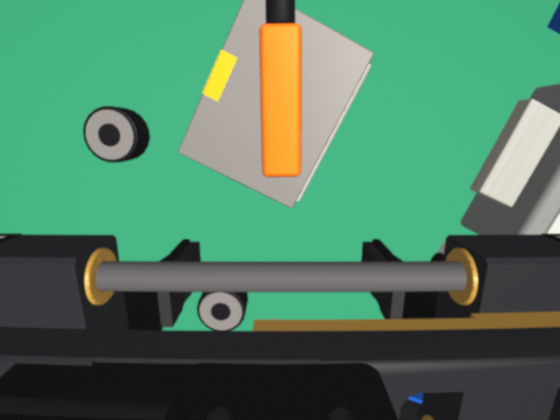

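The view shows the driver's body at (281,99), the notch patch at (220,75), and a cap at (110,133) well clear. Next I grasp the driver.

Request:
send_rows --newtons 40 --steps '[{"tx":0.83,"ty":0,"tz":0,"turn":-0.1,"grip":1},{"tx":0.82,"ty":0,"tz":0,"turn":0,"grip":1},{"tx":0,"ty":0,"tz":0.8,"turn":0,"grip":1},{"tx":0,"ty":0,"tz":0.8,"turn":0,"grip":1},{"tx":0,"ty":0,"tz":0.6,"turn":0,"grip":1},{"tx":0,"ty":0,"tz":0.45,"turn":0,"grip":1},{"tx":0,"ty":0,"tz":0,"turn":0,"grip":1},{"tx":0,"ty":0,"tz":0,"turn":0,"grip":0.3},{"tx":0,"ty":0,"tz":0,"turn":0,"grip":0.3},{"tx":0,"ty":0,"tz":0,"turn":0,"grip":0.3},{"tx":0,"ty":0,"tz":0,"turn":0,"grip":0.3}]'

```text
time: 4.12
position: [0.6502, 0.0296, 0.0781]
tool_rot: [1.697, 2.644, 0.001]
ft_force: [0.7, 0.5, 0.2]
grip_width: 0.631
grip_force: 0.0
```

```bash
python3 - <<'E'
from h import *
d=dict(np.load("wrist_last.npz"));W=d["W"]
f=lambda p:np.round(np.array(p)*1000,1)
print("corners",f(plane(d,[(372,54),(180,152),(292,207)],.058,W)))
for c in blobs(d,(19,140,100),(32,255,255),100): print(*rect(d,c,.058,W))
to(.46,-.344,.24,0)
s=ctrl.get_state();print(s["grip_width"],s["grip_force"])
E
```

```text
corners [[714.   93.8  58. ]
 [578.9 -64.2  58. ]
 [704.9 -71.2  58. ]]
[ 887.3 -141.1  364.4   20.    23.5] [408. 323.]
[589.2  18.7  43.6  16.8  86.8] [219.  75.]
[ 538.9 -231.    71.8   33.5  -78.9] [ 96. 277.]
[647.6  48.   76.9  15.7 -66. ] [290.  67.]
[913.  -68.3  71.1  32.3 -54.1] [465. 276.]
tcp [0.6502 0.0296 0.0781] head 114.6 need t [-4.34 -5.47 -2.7 ] turn 14.33
0.6311643705977651 0.0
```

Request:
send_rows --newtons 40 --steps '[{"tx":0,"ty":0,"tz":0,"turn":0,"grip":0.3},{"tx":0,"ty":0,"tz":0,"turn":0,"grip":0.3},{"tx":0,"ty":0,"tz":0,"turn":0,"grip":0.3},{"tx":0,"ty":0,"tz":0,"turn":0,"grip":0.3}]'

```text
time: 4.62
position: [0.6497, 0.0293, 0.0776]
tool_rot: [-1.697, -2.643, 0.001]
ft_force: [-2.6, 0.1, 1.0]
grip_width: 0.41
grip_force: 39.9
```

Request:
send_rows --steps '[{"tx":0,"ty":0,"tz":-0.5,"turn":0,"grip":0.3},{"tx":0,"ty":0,"tz":-0.8,"turn":0,"grip":0.3},{"tx":0,"ty":0,"tz":-0.7,"turn":0,"grip":0.3},{"tx":-0.5,"ty":-0.64,"tz":0,"turn":0,"grip":0.3},{"tx":-0.55,"ty":-0.69,"tz":0,"turn":0,"grip":0.3},{"tx":-0.55,"ty":-0.69,"tz":0,"turn":0,"grip":0.3},{"tx":-0.55,"ty":-0.69,"tz":0,"turn":0,"grip":0.3},{"tx":-0.55,"ty":-0.69,"tz":0,"turn":0,"grip":0.3},{"tx":-0.55,"ty":-0.69,"tz":0,"turn":0,"grip":0.3},{"tx":-0.55,"ty":-0.69,"tz":0,"turn":0,"grip":0.3},{"tx":-0.54,"ty":-0.69,"tz":0,"turn":0,"grip":0.3}]'

```text
time: 6.0
position: [0.4593, -0.3451, 0.1971]
tool_rot: [1.696, 2.644, 0.001]
ft_force: [1.1, -0.3, -2.3]
grip_width: 0.412
grip_force: 39.9
```

Request:
send_rows --steps '[{"tx":0,"ty":0,"tz":0,"turn":1,"grip":0.3},{"tx":0,"ty":0,"tz":0,"turn":1,"grip":0.3},{"tx":0,"ty":0,"tz":0,"turn":1,"grip":0.3},{"tx":0,"ty":0,"tz":0,"turn":1,"grip":0.3},{"tx":0,"ty":0,"tz":0,"turn":1,"grip":0.3},{"tx":0,"ty":0,"tz":0,"turn":1,"grip":0.3},{"tx":0,"ty":0,"tz":0,"turn":1,"grip":0.3},{"tx":0,"ty":0,"tz":0,"turn":1,"grip":0.3},{"tx":0,"ty":0,"tz":0,"turn":1,"grip":0.3},{"tx":0,"ty":0,"tz":0,"turn":1,"grip":0.3},{"tx":0,"ty":0,"tz":0,"turn":1,"grip":0.3},{"tx":0,"ty":0,"tz":0,"turn":1,"grip":0.3}]'

```text
time: 7.5
position: [0.4601, -0.3436, 0.1969]
tool_rot: [-3.101, -0.502, 0.0]
ft_force: [-0.0, 0.6, -2.0]
grip_width: 0.412
grip_force: 39.9
```

Request:
send_rows --steps '[{"tx":0,"ty":0,"tz":0,"turn":1,"grip":0.3},{"tx":0,"ty":0,"tz":0,"turn":1,"grip":0.3},{"tx":0,"ty":0,"tz":0,"turn":0.3,"grip":0.3},{"tx":0,"ty":0,"tz":0,"turn":0,"grip":0.3}]'

```text
time: 8.0
position: [0.4602, -0.3436, 0.197]
tool_rot: [-3.141, -0.007, 0.0]
ft_force: [-0.0, 0.7, -2.3]
grip_width: 0.406
grip_force: 39.9
```

```bash
python3 - <<'E'
from h import *
s=ctrl.get_state();print(s["time"],s["grip_width"],s["grip_force"],s["ft_force"])
to(.46,-.344,.023,0)
E
```

```text
8.0 0.40649493713366663 39.91001651622355 [-0.02003536  0.6547117  -2.34292955]
tcp [ 0.4602 -0.3436  0.197 ] head 0.3 need t [-0.    0.01  2.9 ] turn 0.03
```

Request:
send_rows --steps '[{"tx":0,"ty":0,"tz":0.6,"turn":0,"grip":0.3},{"tx":0,"ty":0,"tz":0.8,"turn":0,"grip":0.3},{"tx":0,"ty":0,"tz":0.7,"turn":0,"grip":0.3},{"tx":0,"ty":0,"tz":0.5,"turn":0,"grip":0.3},{"tx":0,"ty":0,"tz":0.28,"turn":0,"grip":0.3},{"tx":0,"ty":0,"tz":0.02,"turn":0,"grip":0.3},{"tx":0,"ty":0,"tz":0,"turn":0,"grip":0.3},{"tx":0,"ty":0,"tz":0,"turn":0,"grip":0.9},{"tx":0,"ty":0,"tz":0,"turn":0,"grip":0.9},{"tx":0,"ty":0,"tz":0,"turn":0,"grip":0.9},{"tx":0,"ty":0,"tz":0,"turn":0,"grip":0.9}]'

```text
time: 9.38
position: [0.4604, -0.344, 0.0238]
tool_rot: [3.142, 0.006, 0.001]
ft_force: [-0.8, 0.7, -0.5]
grip_width: 0.778
grip_force: 0.0
```

```bash
python3 - <<'E'
from h import *
s=ctrl.get_state();print(s["grip_width"],s["grip_force"],s["ft_force"])
to(.46,-.344,.2,0)
E
```

```text
0.7775698457924263 0.0 [-0.81716378  0.66733752 -0.46674   ]
tcp [ 0.4604 -0.344   0.0238] head 0.2 need t [-0.    0.   -2.94] turn 0.03
```

Request:
send_rows --steps '[{"tx":0,"ty":0,"tz":-0.6,"turn":0,"grip":0.9},{"tx":0,"ty":0,"tz":-0.9,"turn":0,"grip":0.9},{"tx":0,"ty":0,"tz":-0.9,"turn":0,"grip":0.9},{"tx":0,"ty":0,"tz":-0.6,"turn":0,"grip":0.9},{"tx":0.25,"ty":-0.9,"tz":0,"turn":0,"grip":0.9},{"tx":0.25,"ty":-0.9,"tz":0,"turn":0,"grip":0.9},{"tx":0.25,"ty":-0.9,"tz":0,"turn":0,"grip":0.9},{"tx":0.25,"ty":-0.9,"tz":0,"turn":0,"grip":0.9},{"tx":0,"ty":-0.9,"tz":0,"turn":0,"grip":0.9},{"tx":0,"ty":-0.9,"tz":0,"turn":0,"grip":0.9},{"tx":0,"ty":-0.9,"tz":0,"turn":0,"grip":0.9}]'

```text
time: 10.75
position: [0.5185, 0.036, 0.2038]
tool_rot: [-3.141, -0.006, -0.001]
ft_force: [1.0, 0.7, 0.0]
grip_width: 0.899
grip_force: 0.0
```

Request:
send_rows --steps '[{"tx":-0.25,"ty":-0.9,"tz":0,"turn":0,"grip":0.9},{"tx":-0.25,"ty":-0.9,"tz":0,"turn":0,"grip":0.9},{"tx":-0.3,"ty":-0.9,"tz":0,"turn":0,"grip":0.9},{"tx":-0.3,"ty":-0.9,"tz":0,"turn":0,"grip":0.9},{"tx":-0.4,"ty":-0.6,"tz":0,"turn":0,"grip":0.9},{"tx":0,"ty":0,"tz":0,"turn":-1,"grip":0.9},{"tx":0,"ty":0,"tz":0,"turn":-1,"grip":0.9},{"tx":0,"ty":0,"tz":0,"turn":-1,"grip":0.9},{"tx":0,"ty":0,"tz":0,"turn":-0.4,"grip":0.9},{"tx":0,"ty":0,"tz":0,"turn":0,"grip":0.9}]'

```text
time: 12.0
position: [0.4277, 0.2858, 0.2036]
tool_rot: [-3.052, -0.743, -0.0]
ft_force: [-0.9, 0.2, 0.3]
grip_width: 0.898
grip_force: 0.0
```

```bash
python3 - <<'E'
from h import *
s=ctrl.get_state();print(s["time"],s["joint_positions"].round(2))
d,T,h=wrist("w3");print(T[:3,3],h)
for c in blobs(d,(19,140,100),(32,255,255),300): print(cv2.contourArea(c),*rect(d,c,.027,d["W"]))
for c in blobs(d,(0,0,130),(180,60,255),200): print("grey",cv2.contourArea(c),*rect(d,c,.0165,d["W"]))
for n in("scene","side"):
    e=grab(n)
    for c in blobs(e,(4,150,120),(15,255,255),100): print(n,*rect(e,c,.037))
E
```

```text
12.0 [-1.07  0.05  0.45  1.84 -0.02  1.26 -1.71]
[0.42770855 0.28580949 0.20357234] 27.37222798084889
3485.0 [362.2  95.5 386.1  19.9 -62.5] [399. 323.]
1713.0 [473.2 340.4  70.4  23.8  25.8] [253. 131.]
663.0 [433.1  81.5  70.1  30.3  37.6] [449. 277.]
659.5 [263.  408.6  70.8  30.   15.8] [113. 277.]
grey 5584.0 [341.9 242.  388.6  23.  -62.7] [281. 279.]
grey 1945.0 [528.4 112.2  54.8  53.7  34.4] [468. 187.]
grey 1823.5 [545.9 375.9  79.8  21.7  25.5] [255.  47.]
grey 632.0 [611.6  66.7  53.3  25.5  38.6] [553. 137.]
scene [181.4 277.7 163.7  99.4  54.2] [275. 158.]
scene [ 451.2 -346.6  129.3   31.9   -1.2] [145. 288.]
side [ 4.468e+02 -3.552e+02  1.316e+02  5.200e+01 -4.000e-01] [310. 327.]
side [157.9 280.9 203.   58.6  59.1] [160. 178.]
```

View pics/w3.png

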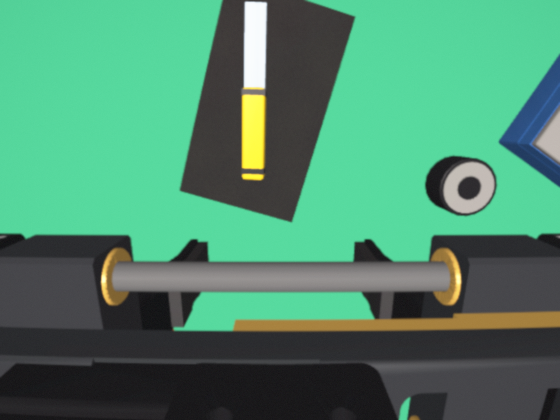

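The driver lies on the blue mat (scene (145,288), body level and along the mat). The wrist view shows the handle at (253,131) with the blade pointing up the image at (255,47). Next I grasp the handle near its front.

Request:
send_rows --newtons 60 --steps '[{"tx":0,"ty":0,"tz":0,"turn":0.2,"grip":0.55},{"tx":0.76,"ty":-0.25,"tz":0,"turn":0,"grip":0.55},{"tx":0.75,"ty":-0.24,"tz":0,"turn":0,"grip":0.55},{"tx":0,"ty":0,"tz":0.8,"turn":0,"grip":0.55},{"tx":0,"ty":0,"tz":0.8,"turn":0,"grip":0.55},{"tx":0,"ty":0,"tz":0.8,"turn":0,"grip":0.55},{"tx":0,"ty":0,"tz":0.46,"turn":0,"grip":0.55},{"tx":0,"ty":0,"tz":0.2,"turn":0,"grip":0.55},{"tx":0,"ty":0,"tz":0,"turn":0,"grip":0.55}]'

```text
time: 13.28
position: [0.4967, 0.352, 0.0201]
tool_rot: [3.062, 0.701, 0.0]
ft_force: [0.3, 0.2, -0.7]
grip_width: 0.553
grip_force: 0.0
```

Request:
send_rows --newtons 60 --steps '[{"tx":0,"ty":0,"tz":0,"turn":0,"grip":0.15},{"tx":0,"ty":0,"tz":0,"turn":0,"grip":0.15},{"tx":0,"ty":0,"tz":0,"turn":0,"grip":0.15},{"tx":0,"ty":0,"tz":0,"turn":0,"grip":0.15},{"tx":0,"ty":0,"tz":0,"turn":0,"grip":0.15}]'

```text
time: 13.9
position: [0.4967, 0.3521, 0.0205]
tool_rot: [-3.062, -0.702, -0.001]
ft_force: [-0.5, 0.6, 3.5]
grip_width: 0.244
grip_force: 60.0
```

```bash
python3 - <<'E'
from h import *
s=ctrl.get_state();print(s["grip_width"],s["grip_force"],s["ft_force"]);to(.49,.0,.1,-3.1)
E
```

```text
0.24428110920293078 59.99983727931976 [-0.46755483  0.55678347  3.53385271]
tcp [0.4967 0.3521 0.0205] head 25.8 need t [-2.66  5.23 -1.33] turn 3.62
```

Request:
send_rows --steps '[{"tx":0,"ty":0,"tz":-0.6,"turn":0,"grip":0.15},{"tx":0,"ty":0,"tz":-0.73,"turn":0,"grip":0.15},{"tx":-0.48,"ty":0.78,"tz":0,"turn":0,"grip":0.15},{"tx":-0.48,"ty":0.78,"tz":0,"turn":0,"grip":0.15},{"tx":-0.48,"ty":0.78,"tz":0,"turn":0,"grip":0.15},{"tx":-0.48,"ty":0.78,"tz":0,"turn":0,"grip":0.15},{"tx":-0.48,"ty":0.78,"tz":0,"turn":0,"grip":0.15},{"tx":-0.48,"ty":0.78,"tz":0,"turn":0,"grip":0.15},{"tx":0,"ty":0,"tz":0,"turn":0.9,"grip":0.15},{"tx":0,"ty":0,"tz":0,"turn":0.9,"grip":0.15},{"tx":0,"ty":0,"tz":0,"turn":0.9,"grip":0.15},{"tx":0,"ty":0,"tz":0,"turn":0.9,"grip":0.15}]'

```text
time: 15.4
position: [0.4629, 0.0238, 0.0995]
tool_rot: [-3.14, 0.088, 0.001]
ft_force: [0.5, 0.7, -1.0]
grip_width: 0.25
grip_force: 60.0
```

Request:
send_rows --steps '[{"tx":0,"ty":0,"tz":0.5,"turn":0,"grip":0.15},{"tx":0,"ty":0,"tz":0.33,"turn":0,"grip":0.15},{"tx":0,"ty":0,"tz":0,"turn":0,"grip":0.15}]'

```text
time: 15.78
position: [0.4615, 0.0235, 0.0486]
tool_rot: [3.139, -0.082, -0.006]
ft_force: [0.9, -0.4, -0.9]
grip_width: 0.248
grip_force: 60.0
```

```bash
python3 - <<'E'
from h import *
to(.4628,.0247,.05,-3.1)
d,T,h=wrist("w4");a=grab("scene");b=grab("side")
p=np.array([T[:3,3]+np.array([.094*np.cos(np.radians(h)),.094*np.sin(np.radians(h)),-.0055])])
print("pred tip",p)
ps=cv2.resize(b["pixels"][130:250,210:390],None,fx=4,fy=4)
pw=d["pixels"][0:235,150:410];pw=cv2.resize(pw,(480,434))
im=np.zeros((480,720,3),np.uint8);im[:]=ps[:480,:720];cv2.imwrite("pics/m4.png",np.vstack([im])[:,:,::-1])
for c in blobs(d,(0,0,140),(180,60,255),200): print("grey",cv2.contourArea(c),*rect(d,c,.046,d["W"]))
for c in blobs(d,(19,140,100),(32,255,255),60): print("yel",*rect(d,c,.058,d["W"]))
E
```

```text
tcp [0.4615 0.0235 0.0486] head -3.0 need t [ 0.02 -0.02 -0.02] turn 0.01
pred tip [[0.55541513 0.01857717 0.04307872]]
grey 8295.0 [525.9 117.8  48.8  48.8  38.1] [ 73. 146.]
grey 7571.0 [498.6 -74.5  48.6  48.1  87.9] [480. 183.]
grey 7004.0 [516.6  20.9  75.9  20.1  -2.9] [280. 150.]
grey 965.5 [453.2  24.2  58.9   7.8  88.5] [283. 280.]
grey 901.5 [579.9  19.3  42.5   3.6  87. ] [277.   4.]
grey 713.0 [460.1 146.3  52.9   5.7  87.8] [ 47. 278.]
grey 355.0 [447.5 -97.3  50.8   3.8  87.8] [511. 279.]
yel [443.1  20.  181.3  21.   87. ] [289. 321.]
yel [479.8  23.1  20.    4.8  87. ] [280. 240.]
yel [462.6  51.5  28.9   5.2  -5.5] [221. 277.]
yel [470.6  23.3  20.8   2.   87. ] [280. 259.]
yel [467.   -4.1  14.4   4.4  16.6] [340. 263.]
yel [451.6  -3.9  12.7   5.2  -7.3] [340. 293.]
```

View pics/m4.png

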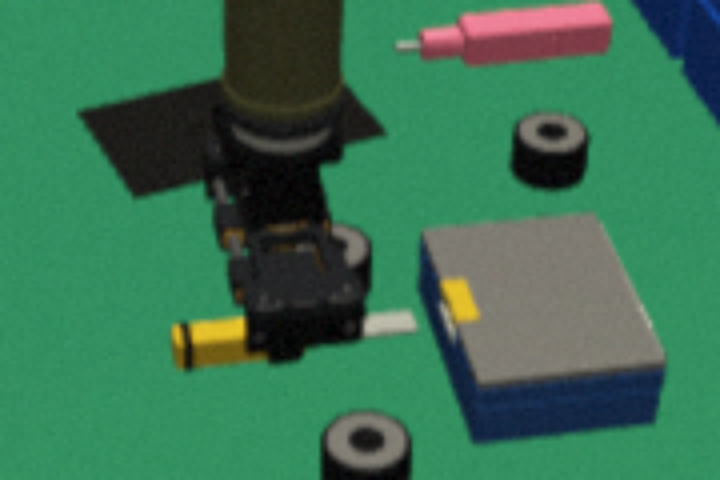

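The blade tip (crop (415,322)) lines up with the notch under the yellow patch (crop (450,315)). Inserting.

Request:
send_rows --steps '[{"tx":0.2,"ty":-0.02,"tz":-0.02,"turn":0,"grip":0.15},{"tx":0.2,"ty":0,"tz":0,"turn":0,"grip":0.15},{"tx":0.2,"ty":0,"tz":0,"turn":0,"grip":0.15},{"tx":0.2,"ty":0,"tz":0,"turn":0,"grip":0.15},{"tx":0,"ty":0,"tz":0,"turn":0,"grip":0.15}]'

```text
time: 16.55
position: [0.5123, 0.0222, 0.0511]
tool_rot: [3.14, -0.082, 0.001]
ft_force: [0.3, -0.0, -1.4]
grip_width: 0.246
grip_force: 60.0
```

Request:
send_rows --steps '[{"tx":0.01,"ty":0,"tz":-0.12,"turn":0,"grip":0.15},{"tx":0.01,"ty":0,"tz":-0.12,"turn":0,"grip":0.15},{"tx":0.01,"ty":0,"tz":-0.12,"turn":0,"grip":0.15},{"tx":0.03,"ty":0,"tz":-0.1,"turn":0,"grip":0.15},{"tx":0.03,"ty":0,"tz":-0.1,"turn":0,"grip":0.15},{"tx":0.03,"ty":0,"tz":-0.1,"turn":0,"grip":0.15},{"tx":0.04,"ty":0,"tz":-0.09,"turn":0,"grip":0.15},{"tx":0.04,"ty":0,"tz":-0.09,"turn":0,"grip":0.15},{"tx":0.04,"ty":0,"tz":-0.09,"turn":0,"grip":0.15},{"tx":0,"ty":0,"tz":0,"turn":0,"grip":0.15}]'

```text
time: 17.8
position: [0.5269, 0.0219, 0.1078]
tool_rot: [-3.14, 0.082, -0.004]
ft_force: [-0.1, -0.2, -1.0]
grip_width: 0.248
grip_force: 60.0
```

```bash
python3 - <<'E'
from h import *
s=ctrl.get_state();print(s["position"],s["ft_force"],s["torque"])
a=grab("scene");b=grab("side")
x=cv2.resize(b["pixels"][110:250,210:390],None,fx=3,fy=3);y=cv2.resize(a["pixels"][170:310,230:390],(480,420))
im=np.hstack([x[:420,:320*1],y])if 0 else np.hstack([cv2.resize(x,(400,311)),cv2.resize(y,(400,311))])
cv2.imwrite("pics/m5.png",im[:,:,::-1])
E
```

```text
[0.52685811 0.02185274 0.10780186] [-0.07670364 -0.23024019 -0.99687424] [-0.01241557  0.31388188  0.03221404]
```

View pics/m5.png

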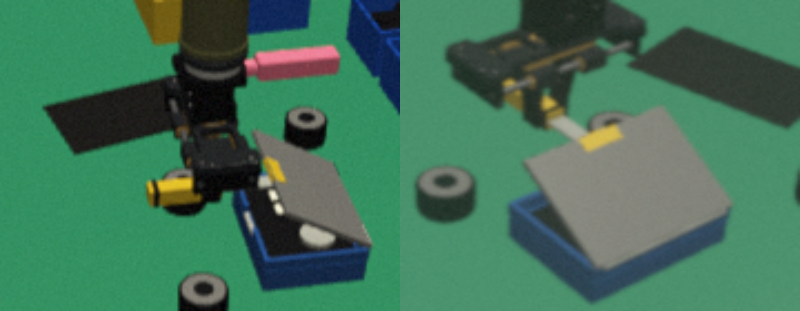

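The cover is at about 30 degrees, lifted on the blade tip, and all else is undisturbed. Continuing the arc.

Request:
send_rows --steps '[{"tx":0.06,"ty":0,"tz":-0.08,"turn":0,"grip":0.15},{"tx":0.06,"ty":0,"tz":-0.08,"turn":0,"grip":0.15},{"tx":0.06,"ty":0,"tz":-0.08,"turn":0,"grip":0.15},{"tx":0.07,"ty":0,"tz":-0.07,"turn":0,"grip":0.15},{"tx":0.07,"ty":0,"tz":-0.07,"turn":0,"grip":0.15},{"tx":0.07,"ty":0,"tz":-0.07,"turn":0,"grip":0.15},{"tx":0,"ty":0,"tz":0,"turn":0,"grip":0.15}]'

```text
time: 18.77
position: [0.5502, 0.0205, 0.1346]
tool_rot: [3.14, -0.082, 0.004]
ft_force: [-0.7, 0.3, -1.6]
grip_width: 0.248
grip_force: 60.0
```

```bash
cat >> h.py <<'E'
def angle():
    a=grab("scene");b=grab("side");P=[]
    for d,lo in((a,(280,180,340,260)),(b,(300,150,350,225))):
        cs=[c for c in blobs(d,(19,120,90),(34,255,255),15) if lo[0]<c[:,0].mean()<lo[2] and lo[1]<c[:,1].mean()<lo[3]]
        print([(c.mean(0).round(1).tolist(),cv2.contourArea(c)) for c in cs]);P.append(cs[0].mean(0) if cs else None)
    if P[0] is None or P[1] is None:return
    t,e=tri(a,P[0],b,P[1]);print("patch",t.round(4),"err",e.round(4),"angle",np.degrees(np.arctan2(t[2]-.05,.7114-t[0]))-4)
E
python3 - <<'E'
from h import *
s=ctrl.get_state();print(s["position"],s["ft_force"],s["torque"]);angle()
a,b=dict(np.load("scene0.npz")),0
E
```

```text
[0.55021129 0.02047999 0.13459402] [-0.7013038  0.2841221 -1.598074 ] [-0.08840955  0.31834206 -0.01257115]
[([318.5, 227.5], 94.0), ([296.5, 213.6], 47.0), ([282.2, 209.6], 28.0)]
[([343.9, 176.3], 33.5)]
patch [0.6388 0.0155 0.1486] err 0.0012 angle 49.65270473415636
```

Request:
send_rows --steps '[{"tx":0.08,"ty":0,"tz":-0.06,"turn":0,"grip":0.15},{"tx":0.08,"ty":0,"tz":-0.06,"turn":0,"grip":0.15},{"tx":0.09,"ty":0,"tz":-0.06,"turn":0,"grip":0.15},{"tx":0,"ty":0,"tz":0,"turn":0,"grip":0.15}]'

```text
time: 19.38
position: [0.5651, 0.0197, 0.1452]
tool_rot: [3.14, -0.082, 0.003]
ft_force: [0.6, -0.2, -1.0]
grip_width: 0.247
grip_force: 60.0
```

```bash
python3 - <<'E'
from h import *
s=ctrl.get_state();print(s["time"],s["position"],s["ft_force"]);angle()
E
```

```text
19.375 [0.56508639 0.01969939 0.14522652] [ 0.56642173 -0.17764116 -0.99601513]
[([323.8, 227.6], 95.5), ([300.4, 213.0], 48.5), ([286.2, 209.2], 27.5)]
[([304.3, 182.7], 170.5), ([349.7, 170.5], 27.5)]
patch [0.563  0.1178 0.0604] err 0.0099 angle -0.006084027220967236
```

Request:
send_rows --steps '[{"tx":-0.3,"ty":0,"tz":0.05,"turn":0,"grip":0.15},{"tx":-0.7,"ty":0,"tz":0,"turn":0,"grip":0.15},{"tx":-0.7,"ty":0,"tz":0,"turn":0,"grip":0.15},{"tx":0,"ty":0,"tz":0,"turn":-0.9,"grip":0.15},{"tx":0,"ty":0,"tz":0,"turn":-0.9,"grip":0.15},{"tx":0,"ty":0,"tz":0,"turn":-0.9,"grip":0.15},{"tx":0,"ty":0,"tz":0,"turn":-0.9,"grip":0.15}]'

```text
time: 20.35
position: [0.4629, 0.0253, 0.1423]
tool_rot: [-3.06, -0.708, -0.004]
ft_force: [0.4, -0.4, -1.6]
grip_width: 0.243
grip_force: 60.0
```

```bash
python3 - <<'E'
from h import *
to(.497,.352,.0215,25.7)
angle()
a=dict(np.load("scene_last.npz"));b=dict(np.load("side_last.npz"))
E
```

```text
tcp [0.4629 0.0253 0.1423] head 26.1 need t [ 2.9  -4.64  2.02] turn 0.04
[([323.6, 227.4], 93.0)]
[([349.7, 170.5], 28.5)]
patch [0.6549 0.0165 0.161 ] err 0.0069 angle 59.01550469653792
```

Request:
send_rows --steps '[{"tx":0.48,"ty":-0.77,"tz":0,"turn":0,"grip":0.15},{"tx":0.48,"ty":-0.77,"tz":0,"turn":0,"grip":0.15},{"tx":0.48,"ty":-0.77,"tz":0,"turn":0,"grip":0.15},{"tx":0.48,"ty":-0.77,"tz":0,"turn":0,"grip":0.15},{"tx":0.48,"ty":-0.77,"tz":0,"turn":0,"grip":0.15},{"tx":0.48,"ty":-0.77,"tz":0,"turn":0,"grip":0.15},{"tx":0,"ty":0,"tz":0.7,"turn":0,"grip":0.15},{"tx":0,"ty":0,"tz":0.7,"turn":0,"grip":0.15},{"tx":0,"ty":0,"tz":0.4,"turn":0,"grip":0.15},{"tx":0,"ty":0,"tz":0.15,"turn":0,"grip":0.15},{"tx":0,"ty":0,"tz":0,"turn":0,"grip":0.15}]'

```text
time: 21.82
position: [0.4971, 0.35, 0.0249]
tool_rot: [3.062, 0.701, 0.0]
ft_force: [-0.1, 0.0, -1.7]
grip_width: 0.248
grip_force: 60.0
```

```bash
python3 - <<'E'
from h import *
s=ctrl.get_state();print(s["ft_force"],s["torque"])
to(.497,.352,.0215,25.7)
E
```

```text
[-0.14030212  0.02701101 -1.71607538] [-0.04151663  0.13010002  0.03370341]
tcp [0.4971 0.35   0.0249] head 25.8 need t [ 0.01 -0.03  0.06] turn 0.01
```

Request:
send_rows --steps '[{"tx":0,"ty":0,"tz":0.06,"turn":0,"grip":0.15},{"tx":0,"ty":0,"tz":0,"turn":0,"grip":0.15},{"tx":0,"ty":0,"tz":0,"turn":0,"grip":0.7},{"tx":0,"ty":0,"tz":0,"turn":0,"grip":0.7},{"tx":0,"ty":0,"tz":0,"turn":0,"grip":0.7},{"tx":0,"ty":0,"tz":0,"turn":0,"grip":0.7},{"tx":0,"ty":0,"tz":-0.5,"turn":0,"grip":0.7},{"tx":0,"ty":0,"tz":-0.9,"turn":0,"grip":0.7},{"tx":0,"ty":0,"tz":-0.9,"turn":0,"grip":0.7},{"tx":0,"ty":0,"tz":-0.7,"turn":0,"grip":0.7},{"tx":-0.8,"ty":0,"tz":0,"turn":0,"grip":0.7},{"tx":-0.4,"ty":0.3,"tz":0,"turn":0,"grip":0.7}]'

```text
time: 23.32
position: [0.4379, 0.303, 0.2016]
tool_rot: [-3.06, -0.706, 0.0]
ft_force: [0.6, -0.3, 0.3]
grip_width: 0.697
grip_force: 0.0
```

```bash
python3 - <<'E'
from h import *
d,T,h=wrist("w6");print(T[:3,3])
for c in blobs(d,(19,140,100),(32,255,255),300): print("yel",*rect(d,c,.027,d["W"]))
for c in blobs(d,(0,0,130),(180,60,255),300): print("grey",*rect(d,c,.0165,d["W"]))
angle();a=dict(np.load("scene_last.npz"));b=dict(np.load("side_last.npz"))
for n,e in(("scene",a),("side",b)):
    for c in blobs(e,(4,150,120),(15,255,255),100): print(n,*rect(e,c,.037))
im=np.hstack([cv2.resize(a["pixels"],(400,300)),cv2.resize(b["pixels"],(400,300))]);im=np.vstack([im,np.hstack([cv2.resize(d["pixels"],(400,300)),cv2.resize(b["pixels"][110:245,210:390],(400,300))])])
cv2.imwrite("pics/final.png",im[:,:,::-1])
E
```

```text
[0.43794004 0.30298983 0.20163642]
yel [357.5 139.4 424.   20.2 -63.9] [374. 324.]
yel [473.4 339.2  70.2  23.3  25.9] [264. 149.]
yel [293.5 396.5  69.3  25.5  17.3] [146. 277.]
yel [422.7 133.1  69.   24.5  34.8] [416. 277.]
grey [352.7 262.5 307.9  27.3 -64. ] [281. 279.]
grey [527.7 111.   55.2  53.8 -63.6] [478. 200.]
grey [547.  375.1  77.2  21.6  25.8] [264.  63.]
[([323.8, 227.4], 97.5)]
[([349.7, 170.5], 28.5)]
patch [0.655  0.017  0.1607] err 0.0068 angle 59.02992590506837
scene [181.6 277.7 163.7  99.8  54.5] [272. 159.]
scene [ 452.5 -346.7  131.8   31.9   -1.1] [145. 288.]
side [ 446.8 -355.4  131.5   51.9   -0.6] [310. 327.]
side [157.6 279.2 205.2  64.   61.4] [159. 178.]
```

View pics/final.png

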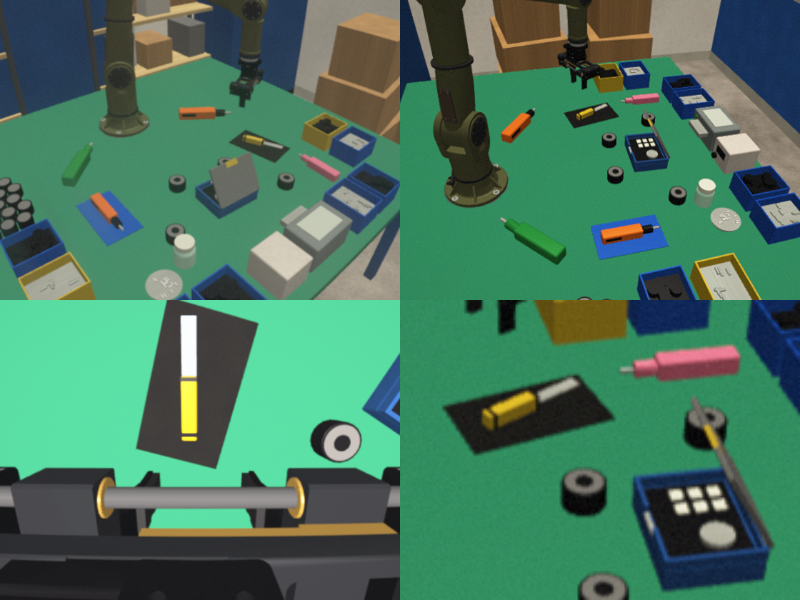

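The driver lies on the blue mat, the pry blade is flat on the black mat, and the cover stands at about 59–60°. The caps and jar are untouched and the gripper is clear. Handing in.

```bash
python3 -c "
from bench import ctrl
print(ctrl.close_job())"
```

```text
the job is handed in; nothing more can be done
None
```

The job is handed in, but no verdict came back: my last measurements have the driver lying on the blue mat, the cover standing at about 59–60°, the pry blade back on the black mat, and no cap or jar visibly moved.

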